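# Take the bayonet lid off the larger grease pot

### The arm

A 7-joint arm with a two-finger parallel gripper is mounted at the origin on the work surface. World frame = base frame: x ahead of the robot, y to its left, z up, the work surface at z = 0. Lengths are in m, angles in rad, forces in N, time in s.
With the tool pointing down it reaches from about 0.4 to 0.85 m from the base axis. Payload 10.4 kg.
Tool frame: the origin (TCP) lies at the very end of the fingers, on their centre line; the grasp point (between the pads) lies 19 mm behind it; z points along the fingers, y is the direction in which the jaws open and shut (so a half turn about z gives the same grasp; the last joint's range is limited). The gripper opens to 85 mm and grips with 20 to 120 N. Pads are 22 mm wide; open, the fingers measure 114 mm over their backs; the gripper's body (76 mm by 85 mm) begins 54 mm behind the grasp point. The pads swing forward as they close: fully open they stand 13 mm farther back than shut.
Start: joints at [-1.163, 0.332, -0.065, 1.46, 0.022, 1.35, -0.088], TCP at [0.261, 0.568, 0.231] pointing down, gripper open.
Joint ranges: [-2.6, 2.6], [-0.5, 2.12], [-1.47, 1.34], [0.16, 2.42], [-1.27, 4.41], [0.06, 2.06], [-2.6, 2.6]. Speed limits (rad/s): [2.22, 2.22, 2.79, 2.79, 3.14, 3.14, 3.14].

### API

Orientations are given as a unit quaternion [x, y, z, w].
In Python, from workcell import manip gives the robot as it stands.
- The arm moves only by the tool arm_command, never from a script. Its arguments are lists of equal length, an entry for each row: "slide": the shift along the tool's x, y, z in mm, a list of three; "turn": the turn about the tool's z in degrees; "grip": the closure, from 0 (fully open) to 1 (shut). In form: {"slide": [[tx, ty, tz], ...], "turn": [turn, ...], "grip": [grip, ...]}. A call has 1 to 10 rows; each row shifts and turns the commanded pose from where the row before left it, along the tool's axes as they then stand; what a row does not reach is not made up. A row lasts 1/12 s, in which the tool goes at most 41.7 mm and 7.16 degrees, less where a joint would pass 70% of its speed; a pose out of reach is approached as far as the arm can. A call with a gripper value outside its range is refused whole. The fingers move at their own pace and stop on an object; "newtons" is the grip in N (left out, the last holds). Time passes only in rows, so rows that do not move let the fingers close. It gives the time, the measured TCP pose, the force and the opening at its end, in the units of the state.
- manip.get_obs(): the state, without advancing time (a new reading comes with each control period).
- manip.camera(name): name is "scene" or "top" or "wrist"; returns the picture (400x640x3 uint8, blue, green, red); there is no depth.
- manip.camera_info(name): a dict with "fx", "fy", "cx", "cy" (pixels), "rvec" (rotation vector, rad) and "tvec" (3), from world to camera coordinates, as OpenCV has them. Camera axes: x right, y down, z forward; pixel columns grow to the right and rows downward; lengths in m; the calibration is good to about 2 mm. The wrist camera is an equidistant fisheye: a pixel r from the principal point sees the ray r / f radians off the axis. A picture is of the moment at which its call begins: read the wrist's pose just before it. camera_info takes no time and is no camera call; for the wrist camera it gives the pose at the moment of the call.
- manip.hand_in(): hands the job in, once; it reports no verdict.
Trained networks look in the newest picture that a camera, given by its name, has taken for a name from the list of things; names that differ only in an ending like _2 or _b are one class to them, and where a whole thing is asked for, a point or a joint stands for the part that bears it (a point fixed in the world has none). Each returns a list of dicts, best first, with "score" (0 to 1); they miss things now and then, are a little off and sometimes report something else, mostly with a low value. They report only what shows in the picture. A call takes as long as a camera call.
- manip.cut_out(target, camera): "pixels" (400x640 bool, what is visible of it).
- manip.tip_of(target, camera): "xyz" ([x, y, z] in m, in the coordinates of the camera as it stood for that picture, good to about 4 mm: a listed point, or the origin of a listed thing).
The state is a dict: "clock": time; "joint_pos": joint angles; "joint_velocities": joint speeds; "tau": joint torques, N m; "position": TCP position; "ee_rot": TCP orientation; "ft_force": force on the tool from outside, world axes, zero at the start; "torque": the same for the moment, N m; "grip_width": opening from 0.0 (shut) to 1.0 (fully open).
Only numpy, scipy, OpenCV 4.12 (cv2) and the standard library are available. Lean on these libraries where they do the work, as an engineer would, in place of code of your own. Each camera call takes 0.05 s, during which the arm holds its last target.

### The job

The larger of the two grease pots on the repair bench is due for a refill. Turn its lid anticlockwise by the handle until its lugs reach the slots, lift it free, and set it down flat, handle up, in the round steel pan without dropping it, then let go. Leave the smaller pot's lid on.

Things in the scene. Friction and masses are not known exactly. Their poses are not given: they have to be found in the camera images.
- pot: Larger grey pot, fixed, 152 mm across, 108 high. Origin: centre of underside, z up. The lid rests on a ledge at 90 mm under an inward flange with two 58-degree slots, centred on the pot's +y and -y axes. Lugs come out only at the slots; there a stop ends the anticlockwise turn (seen from above), 15 degrees past the slot's middle. Play: 15 degrees each way in slots, 5 mm up, 4 mm sideways.
- pot_grip (a point): Handle centre of the larger pot's loose lid: disc 100 mm across, 22 thick, 0.25 to 0.5 kg; two lugs at its foot in line with the handle, 24 wide, 132 over tips. Handle: upright black bar, 90 long (point x), 16 thick (y), 45 high. Point 44.5 mm above the lid's underside, 22.5 below bar top; z up. Handle starts 20 to 43 degrees anticlockwise of pot x; at the slots it lies along pot y.
- pan_in (a point): Centre of the inner floor of the shallow round steel pan, fixed to the bench, where the lid goes: about 225 mm across inside at the floor, floor 3 mm and rim 20 mm above the bench; z up. The lid lies flat while its centre is within about 45 mm of this point.
- smallpot_grip (a point): Handle centre of the smaller pot's lid, to be left on. Same kind of pot and lid: pot 112 mm across and 108 high, disc 62 across, black handle bar 56 long (point x), 16 thick, 45 high. Point half-way up the bar, 134.5 mm above the bench; z up.

How it is judged:
By the outcome, as a careful person would: the job done as asked, in the order asked, and still so for the second after the job is handed in, with the robot touching nothing.
It also fails if it takes over 42 s, if anything falls off the work surface, if the arm or the gripper's body presses on something with over 40 N, if the wrist force passes 120 N, or if a joint passes its speed limit or range.

## Working session

There is one attempt and no reset: what is moved stays moved. The work goes in short steps, Python scripts to look and compute and a tool call to move; the robot and the scene stay as the last step left them, time stands still between calls to the robot, and variables do not carry over. Pictures are saved under pics/ and viewed, and the job is handed in when it is done.

Besides the shell and the picture viewer there is one more tool, called after "Call:" as name([rows], argument=value, ...), one row to a line, values as JSON. arm_command: Moves the arm, as the interface text tells. Its arguments: {"type":"object","properties":{"slide":{"type":"array","items":{"type":"array","items":{"type":"number"}}},"turn":{"type":"array","items":{"type":"number"}},"grip":{"type":"array","items":{"type":"number"}},"newtons":{"type":"number"}},"required":["slide","turn","grip"]}

```bash
ls; mkdir -p pics
cat > h.py <<'E'
import numpy as np, cv2
from workcell import manip
from scipy.spatial.transform import Rotation as R
def tow(info,p):
    Rm=cv2.Rodrigues(np.array(info["rvec"],float))[0]; return Rm.T@(np.array(p)-np.array(info["tvec"]).ravel())
def state():
    o=manip.get_obs(); r=R.from_quat(o["ee_rot"]).as_matrix()
    print("t",round(o["clock"],2),"p",np.round(o["position"],4),"x",np.round(r[:,0],3),"y",np.round(r[:,1],3),"z",np.round(r[:,2],3),"f",np.round(o["ft_force"],1),"tq",np.round(o["torque"],2),"g",round(o["grip_width"],3)); print("q",np.round(o["joint_pos"],2)); return o
E
python3 - <<'E'
from h import *
state()
for c in ["scene","top","wrist"]:
    i=manip.camera_info(c); im=manip.camera(c); cv2.imwrite(f"pics/{c}0.png",im)
    print(c,i)
    for t in ["pot","pot_grip","pan_in","smallpot_grip"]:
        for d in manip.tip_of(t,c)[:2]:
            print(t,round(d["score"],2),np.round(tow(i,d["xyz"]),4))
state()
E
```

```text
pics
t 0.0 p [0.2608 0.5676 0.2305] x [-0.909  0.418 -0.   ] y [ 0.418  0.909 -0.001] z [-0.001 -0.001 -1.   ] f [0.  0.8 0.4] tq [-0.03  0.04 -0.  ] g 0.999
q [-1.16  0.33 -0.06  1.46  0.02  1.35 -0.09]
scene {'fx': 384.4019536392222, 'fy': 384.4019536392222, 'cx': 315.3598369928572, 'cy': 200.31321883630343, 'rvec': array([ 2.07654269,  0.856071  , -0.44062507]), 'tvec': array([-0.40791758, -0.16246325,  1.11757233])}
pot 0.81 [ 0.4874 -0.2775 -0.0009]
pot_grip 0.68 [ 0.4935 -0.2773  0.1318]
pan_in 0.84 [ 0.4813  0.297  -0.0047]
smallpot_grip 0.86 [ 0.5985 -0.0079  0.1301]
top {'fx': 367.4059268832819, 'fy': 367.4059268832819, 'cx': 320.3644046320564, 'cy': 194.58725038345722, 'rvec': array([ 2.18073496, -2.14209496,  0.19079327]), 'tvec': array([-0.0196078 ,  0.55932472,  0.7558058 ])}
pot 0.89 [ 0.4904 -0.2776  0.003 ]
pot 0.22 [0.4799 0.293  0.0008]
pot_grip 0.6 [ 0.4885 -0.2768  0.138 ]
pan_in 0.65 [4.758e-01 2.945e-01 4.000e-04]
smallpot_grip 0.85 [ 0.5989 -0.0055  0.1338]
wrist {'fx': 309.70691628693146, 'fy': 309.70691628693146, 'cx': 319.41149861850346, 'cy': 202.82517274008148, 'rvec': array([-2.41766352, -1.5492728 , -0.24126894]), 'tvec': array([-0.6234364 , -0.03965918,  0.38092067])}
pot 0.83 [ 0.4845 -0.2803  0.001 ]
pan_in 0.92 [0.4799 0.2952 0.0052]
t 0.75 p [0.261  0.5679 0.2313] x [-0.909  0.418  0.   ] y [0.418 0.909 0.   ] z [-0.  0. -1.] f [-0.4 -0.6 -0.2] tq [-0.01 -0.02  0.02] g 1.001
q [-1.16  0.33 -0.06  1.46  0.02  1.35 -0.09]
```

View images.

View pics/top0.png

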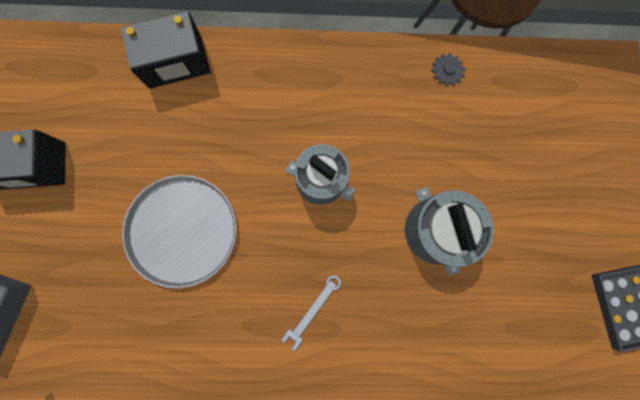

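View pics/scene0.png

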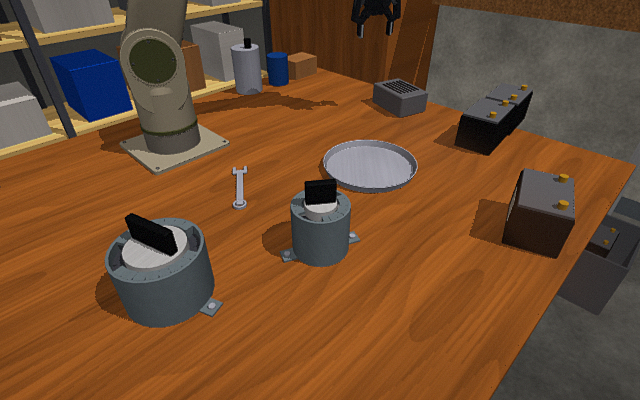

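View pics/wrist0.png

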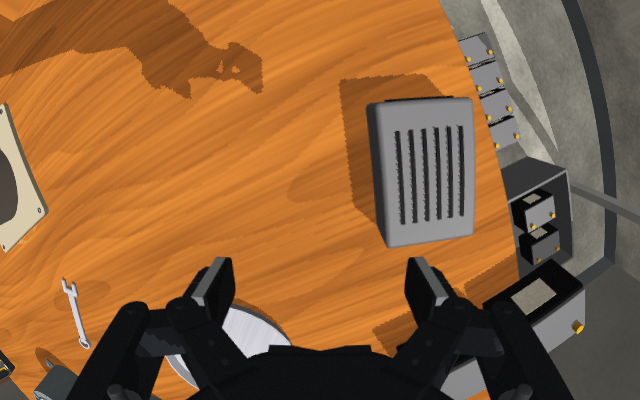

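Run:
```python
from h import *
im=cv2.imread("pics/top0.png"); c=im[175:285,395:505]; c=cv2.resize(c,None,fx=5,fy=5,interpolation=cv2.INTER_CUBIC); cv2.imwrite("pics/topc.png",c)
im=cv2.imread("pics/scene0.png"); c=im[190:340,80:250]; c=cv2.resize(c,None,fx=4,fy=4,interpolation=cv2.INTER_CUBIC); cv2.imwrite("pics/scenec.png",c)
# handle top face rectification: project to plane z=.157 and z=.108
im=cv2.imread("pics/top0.png"); i=manip.camera_info("top")
K=np.array([[i["fx"],0,i["cx"]],[0,i["fy"],i["cy"]],[0,0,1]])
for z in (.157,.108):
    g=np.arange(600); X=.489+.1-g[:,None]*200/600/1000+0*g[None]; Y=-.2775+.1-g[None]*200/600/1000+0*g[:,None]
    P=np.stack([X,Y,0*X+z],-1).reshape(-1,3)
    uv=cv2.projectPoints(P,np.array(i["rvec"]),np.array(i["tvec"]),K,None)[0].reshape(600,600,2).astype(np.float32)
    o=cv2.remap(im,uv[...,0],uv[...,1],cv2.INTER_CUBIC)
    cv2.drawMarker(o,(300,300),(0,0,255),0,10); cv2.imwrite(f"pics/rect{int(z*1000)}.png",o)
```

```text
(no output)
```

View pics/rect157.png

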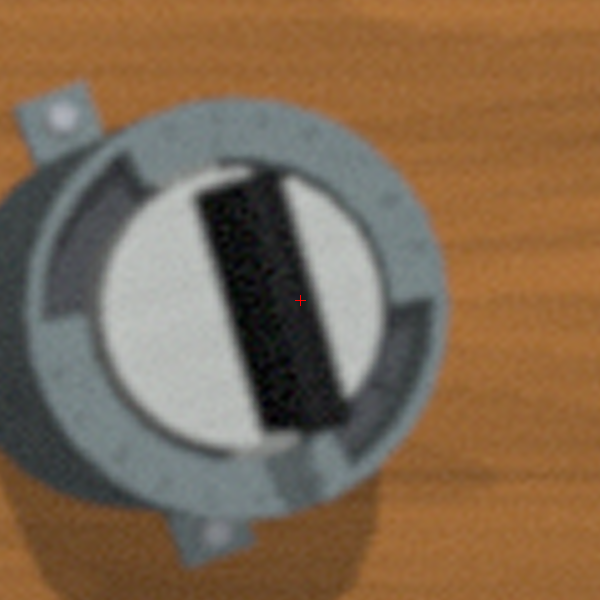

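View pics/rect108.png

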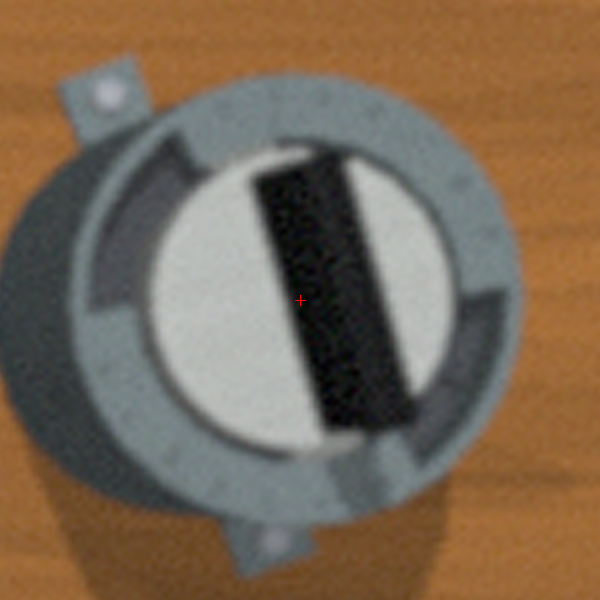

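View pics/scenec.png

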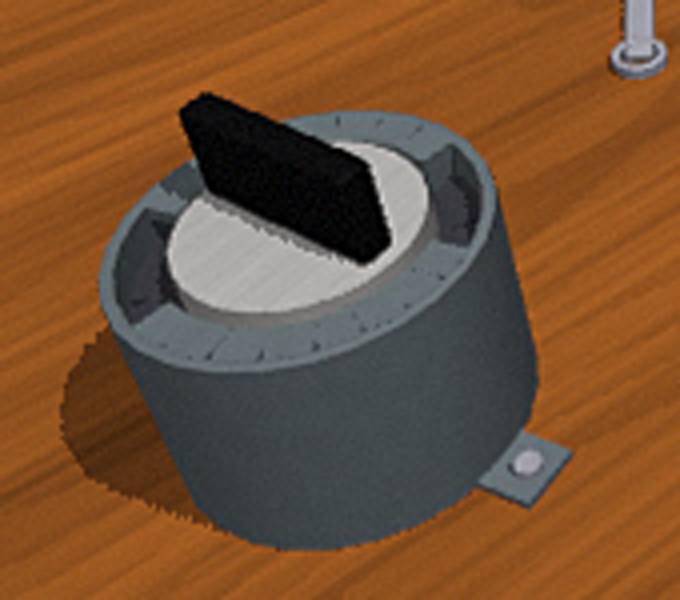

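Call:
arm_command([
  [-32,-22,0],
  [-32,-22,0],
  [-32,-22,0],
  [-32,-22,0],
  [-32,-22,0],
  [-32,-22,0],
  [-32,-22,0],
  [-32,-22,0],
  [-32,-22,0],
  [-32,-22,0],
], turn=[0,0,0,0,0,0,0,0,0,0], grip=[0,0,0,0,0,0,0,0,0,0])

```text
clock: 1.58
position: [0.4606, 0.2326, 0.2317]
ee_rot: [0.214, 0.977, 0.0, 0.0]
ft_force: [1.1, -0.1, 0.4]
grip_width: 1.002
```

Call:
arm_command([
  [-32,-22,0],
  [-17,-36,0],
  [-17,-36,0],
  [-17,-36,0],
  [-17,-36,0],
  [-17,-36,0],
  [-17,-36,0],
  [-17,-36,0],
  [-17,-36,0],
  [-17,-36,0],
], turn=[0,0,0,0,0,0,0,0,0,0], grip=[0,0,0,0,0,0,0,0,0,0])

```text
clock: 2.42
position: [0.4832, -0.1592, 0.2317]
ee_rot: [0.214, 0.977, 0.0, 0.001]
ft_force: [0.1, 0.4, -0.2]
grip_width: 0.997
```

Call:
arm_command([
  [-17,-36,0],
  [0,0,0],
  [0,0,0],
  [0,0,0],
  [0,0,0],
  [0,0,0],
  [0,0,0],
  [0,0,0],
  [0,0,0],
  [0,0,0],
], turn=[0,7,7,7,7,7,7,7,7,7], grip=[0,0,0,0,0,0,0,0,0,0])

```text
clock: 3.25
position: [0.4839, -0.197, 0.2314]
ee_rot: [0.695, 0.719, 0.0, 0.0]
ft_force: [0.6, -0.1, -0.3]
grip_width: 0.999
```

Run:
```python
from h import *
state()
```

```text
t 3.25 p [ 0.4839 -0.197   0.2314] x [-0.034  0.999  0.   ] y [0.999 0.034 0.   ] z [ 0.  0. -1.] f [ 0.6 -0.1 -0.3] tq [-0.04  0.03 -0.06] g 0.999
q [-0.33  0.1   0.68  1.76 -0.07  1.3   0.4 ]
```

```bash
cat > look.py <<'E'
import sys
from h import *
n=sys.argv[1]
state()
for c in sys.argv[2:]:
    i=manip.camera_info(c); im=manip.camera(c); cv2.imwrite(f"pics/{c}{n}.png",im)
    for t in ["pot","pot_grip"]:
        for d in manip.tip_of(t,c)[:1]: print(c,t,round(d["score"],2),np.round(tow(i,d["xyz"]),4))
E
python3 look.py 1 wrist
```

```text
t 3.25 p [ 0.4839 -0.197   0.2314] x [-0.034  0.999  0.   ] y [0.999 0.034 0.   ] z [ 0.  0. -1.] f [ 0.6 -0.1 -0.3] tq [-0.04  0.03 -0.06] g 0.999
q [-0.33  0.1   0.68  1.76 -0.07  1.3   0.4 ]
wrist pot 0.73 [ 0.4872 -0.2822 -0.0005]
wrist pot_grip 0.56 [ 0.4903 -0.2767  0.1356]
```

View pics/wrist1.png

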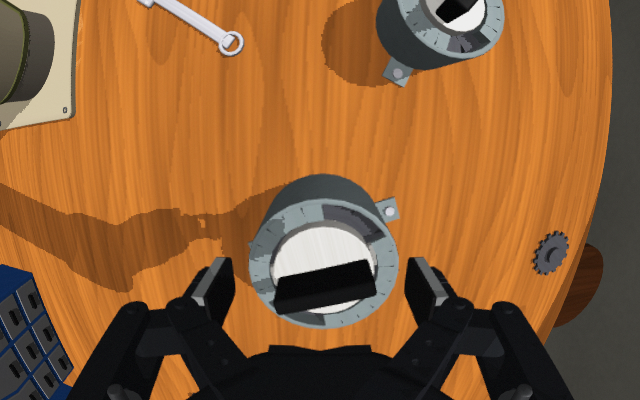

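Call:
arm_command([
  [0,0,0],
  [0,0,0],
  [0,0,0],
  [0,0,0],
  [0,0,0],
  [0,0,0],
  [0,0,0],
  [0,0,0],
  [0,0,0],
  [0,0,0],
], turn=[7,7,7,7,7,7,7,7,7,7], grip=[0,0,0,0,0,0,0,0,0,0])

```text
clock: 4.23
position: [0.4839, -0.1971, 0.2313]
ee_rot: [0.981, 0.193, 0.0, -0.0]
ft_force: [-0.8, 0.5, 0.2]
grip_width: 1.003
```

Call:
arm_command([
  [0,0,0],
  [0,0,0],
], turn=[6,0], grip=[0,0])

```text
clock: 4.4
position: [0.4839, -0.197, 0.2313]
ee_rot: [0.99, 0.142, 0.0, -0.0]
ft_force: [-0.3, -0.1, 0.3]
grip_width: 1.002
```

```bash
python3 look.py 2 wrist
```

```text
t 4.4 p [ 0.4839 -0.197   0.2313] x [0.96  0.281 0.   ] y [ 0.281 -0.96  -0.   ] z [ 0.  0. -1.] f [-0.3 -0.1  0.3] tq [-0.04  0.04 -0.06] g 1.002
q [-0.41  0.11  0.77  1.76 -0.08  1.3  -0.91]
wrist pot_grip 0.79 [ 0.4891 -0.2747  0.1354]
```

View pics/wrist2.png

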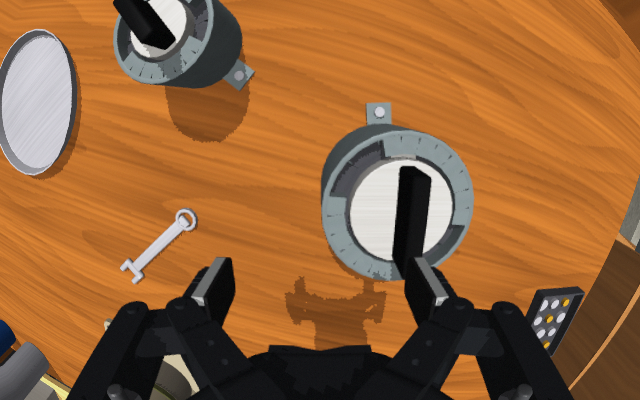

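Run:
```python
from h import *
i=manip.camera_info("wrist"); im=cv2.imread("pics/wrist2.png")
K=np.array([[i["fx"],0,i["cx"]],[0,i["fy"],i["cy"]],[0,0,1]])
o=[]
for z in (.157,.108):
    g=np.arange(390); X=.489+.1-g[:,None]*200/390/1000+0*g[None]; Y=-.277+.1-g[None]*200/390/1000+0*g[:,None]
    P=np.stack([X,Y,0*X+z],-1).reshape(-1,1,3)
    uv=cv2.fisheye.projectPoints(P,np.array(i["rvec"]),np.array(i["tvec"]),K,np.zeros(4))[0].reshape(390,390,2).astype(np.float32)
    a=cv2.remap(im,uv[...,0],uv[...,1],cv2.INTER_CUBIC); cv2.drawMarker(a,(195,195),(0,0,255),0,10); o.append(a)
cv2.imwrite("pics/rw.png",np.hstack(o))
```

```text
(no output)
```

View pics/rw.png

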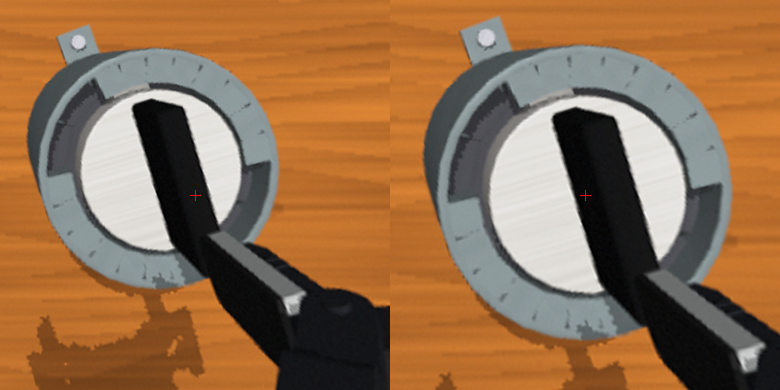

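Call:
arm_command([
  [-4,19,0],
  [-4,19,0],
  [-4,19,0],
  [-4.5,19,0],
  [0,0,25],
  [0,0,25],
  [0,0,25],
  [0,0,23],
  [0,0,15],
  [0,0,0],
], turn=[0,0,0,0,0,0,0,0,0,0], grip=[0,0,0,0,0,0,0,0,0,0], newtons=60)

```text
clock: 5.38
position: [0.4878, -0.2737, 0.1152]
ee_rot: [0.99, 0.144, -0.002, -0.001]
ft_force: [-0.8, 0.2, 0.4]
grip_width: 1.002
```

```bash
python3 look.py 3 wrist scene
```

```text
t 5.38 p [ 0.4878 -0.2737  0.1152] x [ 0.959  0.285 -0.004] y [ 0.285 -0.959 -0.003] z [-0.005  0.002 -1.   ] f [-0.8  0.2  0.4] tq [0.05 0.04 0.04] g 1.002
q [-0.22  0.36  0.78  1.81 -0.28  1.1  -0.62]
wrist pot_grip 0.72 [ 0.4916 -0.2725  0.1325]
scene pot 0.77 [ 0.4874 -0.2781  0.0034]
scene pot_grip 0.85 [ 0.4951 -0.2759  0.1343]
```

View pics/wrist3.png

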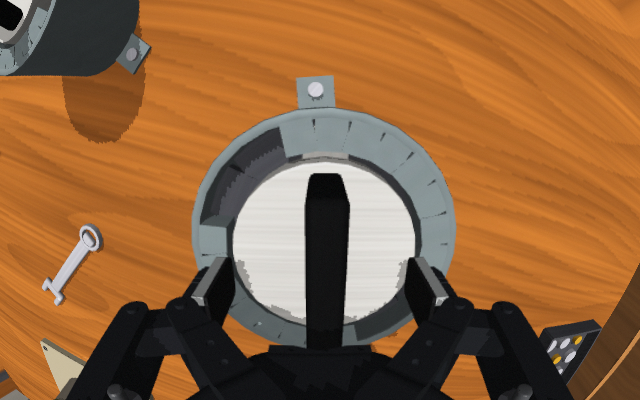

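View pics/scene3.png

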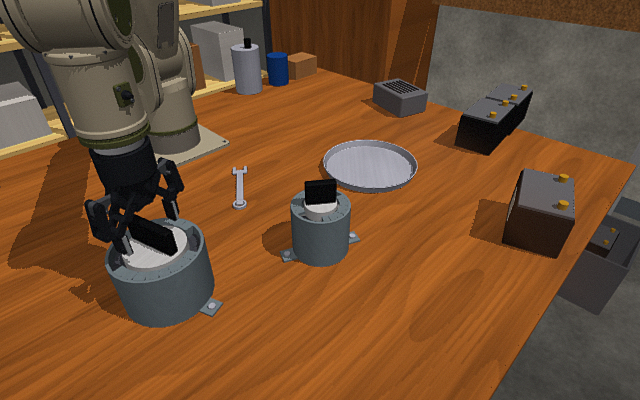

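Call:
arm_command([
  [2,0,-2],
  [0,0,0],
], turn=[0,0], grip=[0,0])

```text
clock: 5.85
position: [0.4922, -0.274, 0.1213]
ee_rot: [0.99, 0.142, 0.001, 0.0]
ft_force: [0.6, 0.3, 0.2]
grip_width: 1.0
```

Call:
arm_command([
  [-1.5,0,1.5],
  [0,0,0],
  [0,0,0],
  [0,0,0],
  [0,0,0],
  [0,0,0],
  [0,0,0],
  [0,0,0],
  [0,0,0],
  [0,0,0],
], turn=[0,0,0,0,0,0,0,0,0,0], grip=[0,1,1,1,1,1,1,1,1,1], newtons=60)

```text
clock: 6.68
position: [0.49, -0.2746, 0.1189]
ee_rot: [0.99, 0.142, 0.0, 0.0]
ft_force: [-0.7, 0.4, 2.1]
grip_width: 0.179
```

```bash
python3 -c "from h import *; state()"
```

```text
t 6.68 p [ 0.49   -0.2746  0.1189] x [0.96  0.281 0.   ] y [ 0.281 -0.96   0.   ] z [ 0. -0. -1.] f [-0.7  0.4  2.1] tq [-0.05  0.03  0.05] g 0.179
q [-0.22  0.35  0.78  1.8  -0.28  1.1  -0.63]
```

Call:
arm_command([
  [0,0,-1],
  [0,0,0],
  [0,0,0],
  [0,0,0],
  [0,0,0],
  [0,0,0],
], turn=[0,-4,-5,-5,-5,-5], grip=[1,1,1,1,1,1])

```text
clock: 7.18
position: [0.4894, -0.2741, 0.1191]
ee_rot: [0.938, 0.347, -0.001, -0.0]
ft_force: [1.0, 1.2, -3.5]
grip_width: 0.174
```

```bash
python3 -c "from h import *; state()"
```

```text
t 7.18 p [ 0.4894 -0.2741  0.1191] x [ 0.76   0.65  -0.001] y [ 0.65  -0.76  -0.001] z [-0.001  0.001 -1.   ] f [ 1.   1.2 -3.5] tq [ 0.05  0.03 -0.04] g 0.174
q [-0.16  0.33  0.7   1.8  -0.24  1.1  -0.24]
```

Call:
arm_command([
  [0,0,0],
  [0,0,0],
  [0,0,0],
  [0,0,0],
  [0,0,0],
  [0,0,0],
  [0,0,0],
], turn=[-5,-5,-5,-5,-4,0,0], grip=[1,1,1,1,1,1,1])

```text
clock: 7.77
position: [0.4895, -0.2743, 0.1193]
ee_rot: [0.847, 0.531, -0.0, -0.0]
ft_force: [0.3, -0.5, -3.5]
grip_width: 0.183
```

```bash
python3 look.py 4 wrist top
```

```text
t 7.77 p [ 0.4895 -0.2743  0.1193] x [0.435 0.9   0.   ] y [ 0.9   -0.435 -0.001] z [-0.001  0.001 -1.   ] f [ 0.3 -0.5 -3.5] tq [-0.01  0.03  0.  ] g 0.183
q [-0.1   0.32  0.62  1.8  -0.21  1.09  0.15]
wrist pot_grip 0.61 [ 0.4882 -0.2733  0.1336]
top pot 0.72 [ 0.4914 -0.2764  0.0017]
top pot_grip 0.75 [ 0.4895 -0.275   0.1393]
```

View pics/wrist4.png

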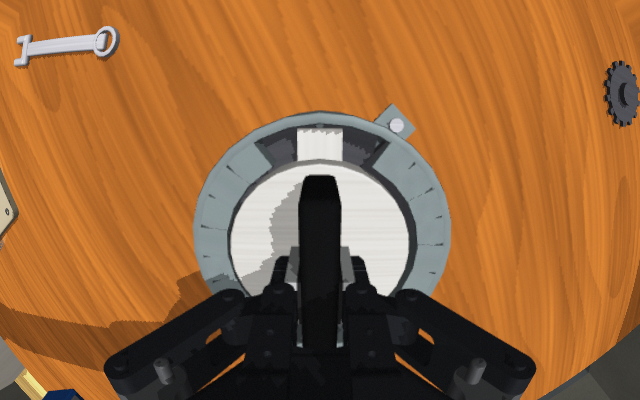

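Call:
arm_command([
  [-1.5,0,0],
  [0,0,-3],
  [0,0,-4],
  [0,0,-5],
  [0,0,-6],
  [0,0,-6],
  [0,0,-6],
], turn=[0,0,0,0,0,0,0], grip=[1,1,1,1,1,1,1])

```text
clock: 8.65
position: [0.4894, -0.2759, 0.1507]
ee_rot: [0.847, 0.532, 0.0, 0.0]
ft_force: [0.0, -0.2, -3.8]
grip_width: 0.179
```

```bash
python3 look.py 5 wrist
```

```text
t 8.65 p [ 0.4894 -0.2759  0.1507] x [0.433 0.901 0.   ] y [ 0.901 -0.433  0.   ] z [ 0. -0. -1.] f [ 0.  -0.2 -3.8] tq [-0.01 -0.01  0.  ] g 0.179
q [-0.11  0.28  0.64  1.76 -0.18  1.15  0.14]
wrist pot_grip 0.92 [ 0.4892 -0.2766  0.1641]
```

View pics/wrist5.png

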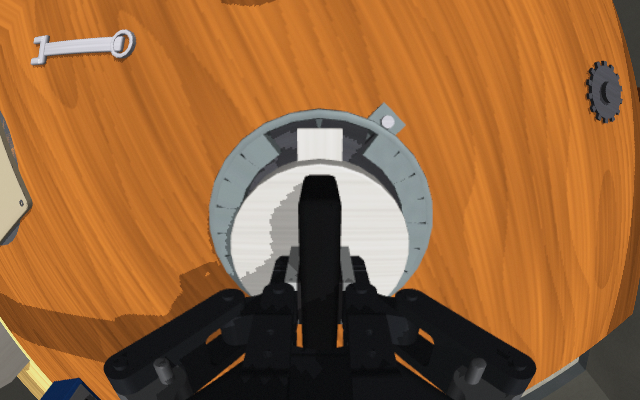

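Call:
arm_command([
  [0,0,-15],
  [0,0,-20],
  [0,0,-20],
  [0,0,-15],
  [0,0,-8],
  [8,-4,0],
  [16,-8,0],
  [25,-12.5,0],
  [25,-12.5,0],
  [25,-12.5,0],
], turn=[0,0,0,0,0,0,0,0,0,0], grip=[1,1,1,1,1,1,1,1,1,1])

```text
clock: 9.63
position: [0.4867, -0.1632, 0.2263]
ee_rot: [0.847, 0.532, -0.001, -0.001]
ft_force: [-0.1, 1.0, -3.6]
grip_width: 0.179
```

Call:
arm_command([
  [25,-12.5,0],
  [25,-12.5,0],
  [25,-12.5,0],
  [25,-12.5,0],
  [25,-12.5,0],
  [25,-12.5,0],
  [25,-12.5,0],
  [25,-12.5,0],
  [25,-12.5,0],
  [25,-12.5,0],
], turn=[0,0,0,0,0,0,0,0,0,0], grip=[1,1,1,1,1,1,1,1,1,1])

```text
clock: 10.47
position: [0.482, 0.1161, 0.2264]
ee_rot: [0.846, 0.533, -0.001, -0.0]
ft_force: [0.1, 0.8, -3.7]
grip_width: 0.18
```

Call:
arm_command([
  [25,-12.5,0],
  [25,-12.5,0],
  [25,-12.5,0],
  [25,-12.5,0],
  [25,-13,0],
  [12,-6,0],
  [0,0,0],
  [0,0,0],
], turn=[0,0,0,0,0,0,0,0], grip=[1,1,1,1,1,1,1,1])

```text
clock: 11.13
position: [0.4795, 0.268, 0.2264]
ee_rot: [0.846, 0.533, -0.001, 0.0]
ft_force: [-0.7, -0.8, -4.0]
grip_width: 0.176
```

Run:
```python
from h import *
state()
for c in ["wrist","scene","top"]:
    i=manip.camera_info(c); im=manip.camera(c); cv2.imwrite(f"pics/{c}6.png",im)
    for t in ["pot_grip","pan_in"]:
        for d in manip.tip_of(t,c)[:1]: print(c,t,round(d["score"],2),np.round(tow(i,d["xyz"]),4))
```

```text
t 11.13 p [0.4795 0.268  0.2264] x [ 0.432  0.902 -0.002] y [ 0.902 -0.432 -0.001] z [-0.002 -0.001 -1.   ] f [-0.7 -0.8 -4. ] tq [-0.04  0.01  0.01] g 0.176
q [-0.75  0.17  0.18  1.68 -0.03  1.3  -1.01]
wrist pot_grip 0.58 [0.4789 0.2707 0.24  ]
wrist pan_in 0.86 [0.4805 0.2971 0.0046]
scene pot_grip 0.7 [0.4848 0.264  0.2422]
scene pan_in 0.78 [ 0.4801  0.2956 -0.0046]
top pan_in 0.75 [0.4799 0.2962 0.0008]
```

View pics/scene6.png

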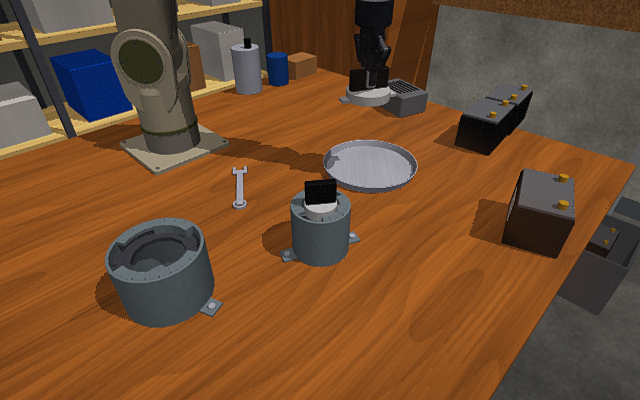

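View pics/wrist6.png

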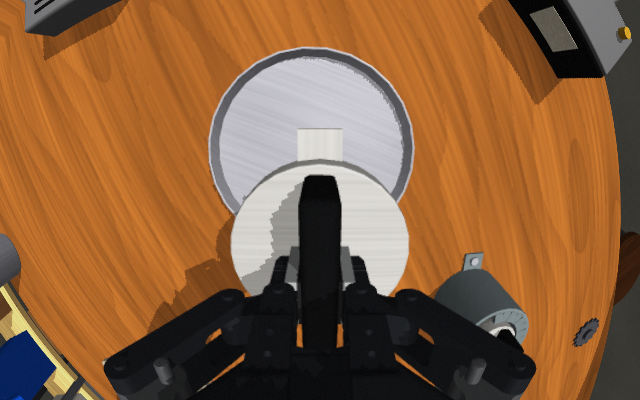

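Call:
arm_command([
  [12,-6,0],
  [13,-6,0],
  [0,0,15],
  [0,0,25],
  [0,0,30],
  [0,0,30],
  [0,0,30],
  [0,0,25],
  [0,0,15],
  [0,0,8],
], turn=[0,0,0,0,0,0,0,0,0,0], grip=[1,1,1,1,1,1,1,1,1,1])

```text
clock: 12.42
position: [0.479, 0.2961, 0.0472]
ee_rot: [0.846, 0.533, -0.002, -0.0]
ft_force: [-0.2, -0.2, -3.5]
grip_width: 0.176
```

Call:
arm_command([
  [0,0,2],
  [0,0,2],
  [0,0,2],
  [0,0,2],
  [0,0,0],
], turn=[0,0,0,0,0], grip=[1,1,1,1,1])

```text
clock: 12.83
position: [0.4808, 0.2957, 0.0423]
ee_rot: [0.847, 0.532, 0.001, -0.0]
ft_force: [-0.4, 0.2, -4.4]
grip_width: 0.178
```

```bash
python3 -c "from h import *; state()"
```

```text
t 12.83 p [0.4808 0.2957 0.0423] x [0.433 0.901 0.001] y [ 0.901 -0.433  0.   ] z [ 0.001  0.001 -1.   ] f [-0.4  0.2 -4.4] tq [0.01 0.02 0.01] g 0.178
q [-0.76  0.38  0.15  1.83 -0.07  0.94 -1.03]
```

Call:
arm_command([
  [0,0,2],
  [0,0,2],
  [0,0,1],
  [0,0,1],
  [0,0,0],
  [0,0,0],
], turn=[0,0,0,0,0,0], grip=[1,1,1,1,1,1])

```text
clock: 13.33
position: [0.4805, 0.2954, 0.0358]
ee_rot: [0.847, 0.532, -0.0, -0.0]
ft_force: [-1.0, -0.0, -3.4]
grip_width: 0.183
```

Call:
arm_command([
  [0,0,1],
  [0,0,0],
  [0,0,0],
], turn=[0,0,0], grip=[1,1,1])

```text
clock: 13.58
position: [0.4805, 0.2954, 0.0348]
ee_rot: [0.847, 0.532, 0.0, -0.0]
ft_force: [-0.7, -0.9, -3.5]
grip_width: 0.181
```

Call:
arm_command([
  [0,0,1],
  [0,0,0],
  [0,0,0],
], turn=[0,0,0], grip=[1,1,1])

```text
clock: 13.83
position: [0.4804, 0.2954, 0.0338]
ee_rot: [0.847, 0.532, -0.0, -0.0]
ft_force: [-0.2, 0.1, -2.3]
grip_width: 0.181
```

Call:
arm_command([
  [0,0,0.5],
  [0,0,0],
  [0,0,0],
], turn=[0,0,0], grip=[1,1,1])

```text
clock: 14.08
position: [0.4804, 0.2954, 0.0333]
ee_rot: [0.847, 0.532, -0.0, -0.0]
ft_force: [0.0, -0.3, -3.9]
grip_width: 0.182
```

Call:
arm_command([
  [0,0,0.5],
  [0,0,0],
  [0,0,0],
], turn=[0,0,0], grip=[1,1,1])

```text
clock: 14.33
position: [0.4804, 0.2954, 0.0328]
ee_rot: [0.847, 0.532, -0.0, -0.0]
ft_force: [0.1, -0.2, -4.0]
grip_width: 0.175
```

```bash
python3 look.py 7 scene wrist
```

```text
t 14.33 p [0.4804 0.2954 0.0328] x [0.433 0.901 0.   ] y [ 0.901 -0.433 -0.   ] z [-0.  0. -1.] f [ 0.1 -0.2 -4. ] tq [-0.03 -0.02  0.02] g 0.175
q [-0.76  0.39  0.15  1.83 -0.07  0.92 -1.02]
scene pot 0.93 [ 0.4866 -0.2783  0.0015]
scene pot_grip 0.76 [0.486  0.2952 0.0458]
wrist pot_grip 0.93 [0.4793 0.2953 0.0481]
```

View pics/scene7.png

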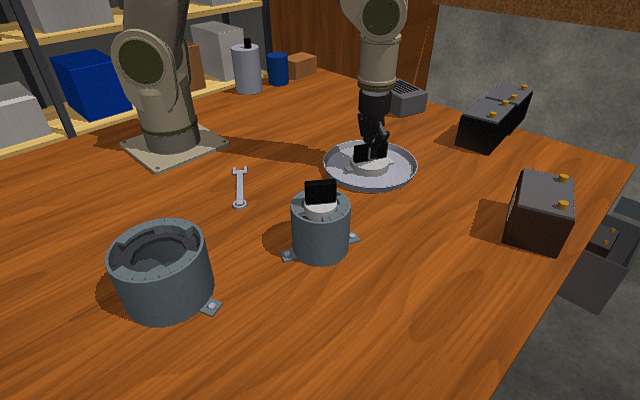

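Still hanging about 1 mm above the floor; continue in half-millimetre steps.

Call:
arm_command([
  [0,0,0.5],
  [0,0,0],
  [0,0,0],
], turn=[0,0,0], grip=[1,1,1])

```text
clock: 14.88
position: [0.4805, 0.2954, 0.0323]
ee_rot: [0.847, 0.532, 0.0, -0.0]
ft_force: [0.2, 0.1, -3.3]
grip_width: 0.176
```

Call:
arm_command([
  [0,0,0.5],
  [0,0,0],
  [0,0,0],
], turn=[0,0,0], grip=[1,1,1])

```text
clock: 15.13
position: [0.4805, 0.2955, 0.0319]
ee_rot: [0.847, 0.532, 0.0, -0.0]
ft_force: [0.2, -1.3, -2.0]
grip_width: 0.179
```

Call:
arm_command([
  [0,0,0.5],
  [0,0,0],
  [0,0,0],
], turn=[0,0,0], grip=[1,1,1])

```text
clock: 15.38
position: [0.4805, 0.2955, 0.0319]
ee_rot: [0.847, 0.532, 0.0, -0.0]
ft_force: [-3.4, -1.4, 5.4]
grip_width: 0.18
```

Call:
arm_command([
  [0,0,0],
  [0,0,0],
  [0,0,0],
  [0,0,0],
  [0,0,0],
  [0,0,0],
  [0,0,0],
  [0,0,0],
], turn=[0,0,0,0,0,0,0,0], grip=[0.6,0.3,0,0,0,0,0,0])

```text
clock: 16.05
position: [0.4805, 0.2954, 0.0313]
ee_rot: [0.847, 0.532, 0.0, -0.0]
ft_force: [-0.3, 0.1, -0.1]
grip_width: 0.998
```

Call:
arm_command([
  [0,0,-5],
  [0,0,-15],
  [0,0,-25],
  [0,0,-25],
  [0,0,-25],
  [0,0,-25],
  [0,0,-25],
  [0,0,-15],
  [0,0,0],
  [0,0,0],
], turn=[0,0,0,0,0,0,0,0,0,0], grip=[0,0,0,0,0,0,0,0,0,0])

```text
clock: 16.88
position: [0.4808, 0.2956, 0.1923]
ee_rot: [0.847, 0.532, 0.001, -0.0]
ft_force: [0.4, -0.5, -0.1]
grip_width: 1.002
```

```bash
python3 look.py 8 scene wrist
python3 - <<'E'
import cv2,numpy as np
a=cv2.imread("pics/scene8.png")[110:230,270:450]; cv2.imwrite("pics/s8c.png",cv2.resize(a,None,fx=4,fy=4,interpolation=2))
E
```

```text
t 16.88 p [0.4808 0.2956 0.1923] x [0.433 0.901 0.002] y [ 0.901 -0.433  0.001] z [ 0.001  0.001 -1.   ] f [ 0.4 -0.5 -0.1] tq [-0.04  0.08  0.01] g 1.002
q [-0.78  0.22  0.17  1.69 -0.04  1.23 -1.05]
scene pot 0.84 [ 0.4878 -0.2757  0.0019]
scene pot_grip 0.88 [0.4834 0.2944 0.0476]
wrist pot_grip 0.77 [0.4788 0.2962 0.0453]
```

View pics/s8c.png

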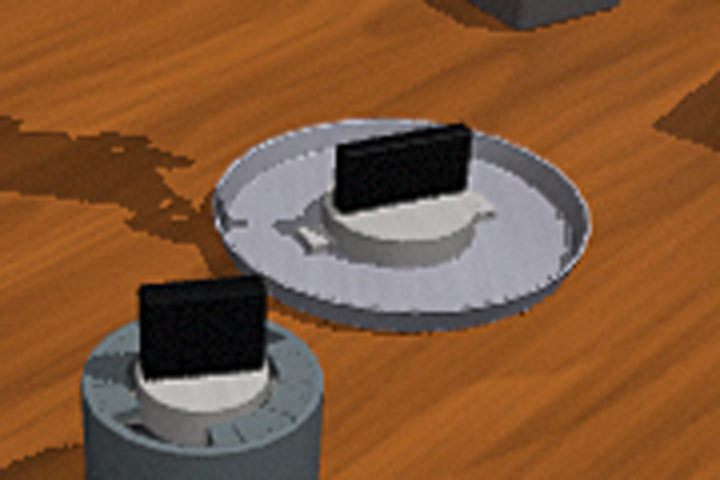

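View pics/wrist8.png

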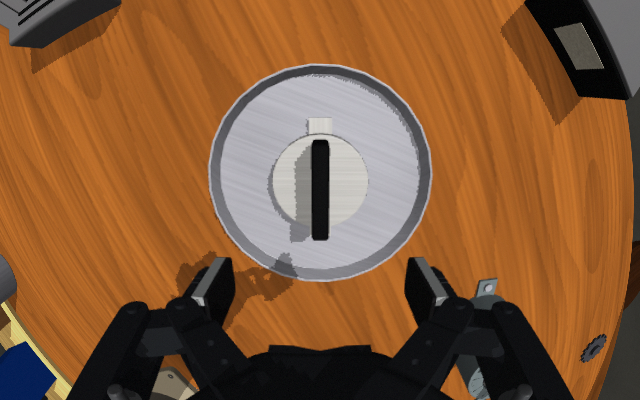

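The lid lies flat at the centre of the pan with its handle up (wrist image about (320,185)). The gripper is open and clear above it, and the smaller pot's lid is still on.

```bash
python3 -c "
from h import *
print(manip.hand_in())"
```

```text
the job is handed in; nothing more can be done
None
```

I took the larger pot's lid off and set it flat, handle up, in the steel pan, then let go and handed the job in at about 17 s of the 42 s allowed.

- **Turning and lifting:** I gripped the handle and turned the lid 49° anticlockwise. The wrist picture showed the lug in the middle of its slot, and the lid lifted free with no resistance.
- **Setting down:** I lowered it in half-millimetre steps until the floor pushed back with about 5 N, then opened the fingers.
- **Last checks:** The pictures show the lid flat near the pan centre, its handle centre at about (0.480, 0.296, 0.046) m. The smaller pot's lid is still on. The gripper is open, about 12 cm above the handle, with no contact force.
- **Disagreements:** Camera estimates of the handle position differed by up to about 6 mm in x. That is well inside the 45 mm allowed around the pan centre. No check failed.

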